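Switch on and zero the jeweller's scale

TASK

Get the jeweller's bench scale ready for weighing into the dish that stands on its pan: with the fingertips, gently press the raised end of the power rocker right down so that the scale is on and stays on, and only then gently press the long bar-shaped key right down to zero the scale and let it come back up. Do not press the round or the square key, do not touch the pan or the dish, and leave the jar, the ring mandrel and the pliers where they are. Withdraw the hand when you are done.

Things in the scene. Friction and masses are not known exactly. Their poses are not given: they have to be found in the camera images.
- scale: Grey bench scale, fixed, 250 x 250 x 50 mm high. Origin: centre of its underside; x from its front (keys) to its rear, y to its left, z up. In this frame: flat top at z 50 mm; three keys in a row at x -85 mm, y -90, -35 and +20 mm (which is where varies); rocker at x -85, y +90 mm; display between keys and pan. Turned up to 0.3 rad. More than 30 N on it is too hard.
- pan: Round steel weighing pan of the scale, 130 mm across, fixed, at the rear of the scale (origin at x = 48, y = 0, z = 50 mm of the scale; its top is 12 mm above this origin). Not to be touched by the robot.
- rocker (a joint): Power rocker, rad: 0 to 0.05 off (near end raised), 0.4 fully on (near end down), on above 0.3. White, 52 mm long (scale's x), 24 wide, 8 thick, on a black surround at the scale's left front. Pivots at its middle, 5 mm above the scale's top; stays where it is left; friction 0.03 N m (1.5 to 3 N at the fingertip).
- rocker_raised_end (a point): Point on the rocker's upper face, 5 mm in from its near (front) end, midway across; moves with it. 13 mm above the scale's top when off, 5 mm when on. A wide fingertip is best pressed here or up to 4 mm farther towards the scale's front, so that it bears on the end and not on the middle.
- bar_key (a joint): Zero key, travel in m: 0 up, 0.006 right down; pressed above 0.004. Spring return: 1.3 N to start, 5.2 N at the bottom.
- bar_key_top (a point): Centre of the top of the zero key: a white plastic bar 40 mm long (scale's y) x 14 mm wide (scale's x), 12 mm above the scale's top when up, on a 44 x 50 mm black bezel 2 mm thick. Moves with the key.
- bar_key_base: The fixed bezel of the bar key (origin under its centre, at the scale's top), with the key it carries; pressed with more than 30 N is too hard.
- round_key (a joint): Round key (not to be pressed), travel in m: 0 up, 0.006 down, same spring.
- round_key_top (a point): Centre of the top of the white round key, 26 mm across, 12 mm above the scale's top.
- square_key (a joint): Square key (not to be pressed), travel in m: 0 up, 0.006 down, same spring.
- square_key_top (a point): Centre of the top of the white square key, 22 x 22 mm, 12 mm above the scale's top.
- dish: Loose open steel dish, 76 mm across the rim, 24 mm high, standing on the pan (its rim 86 mm above the bench); origin at the centre of its underside.
- jar: Loose clear jar with red cap, 56 mm across, about 60 mm high, standing on the bench left of the scale; origin at the centre of its underside.
- mandrel: Loose steel ring mandrel, an upright cone 160 mm high on a foot 60 mm across, on the bench left of the scale's rear; origin at the centre of its underside.
- pliers: Loose pliers with red handles, 140 mm long, 64 mm wide, 13 mm high, lying on the bench right of the scale; jaws towards +x; origin on the bench 15 mm behind the joint's front.
Not all that is in view belongs to the job. Of the things like the dish, leave any that is green; of the rest the larger one is meant. Of the things shaped like the jar, the clear one is meant.

How it is judged:
On the way, in this order (a step that is already met when the one before it is completed fails the run):
1. the power rocker is pressed on (value of joint rocker above 0.3 rad), for 0.1 s.
2. the bar key is pressed down (value of joint bar_key above 0.004 m), for 0.1 s.
At the end, for the whole second after the job is handed in: The rocker is on (above 0.3 rad) after the bar key was pressed more than 4 mm and has come back up (under 1.5 mm); the round and square keys are up; the dish stands upright within 8 mm of its start, and the jar, mandrel and pliers within 15 mm of theirs, upright (value of joint rocker above 0.3 rad and value of joint each of bar_key, round_key, square_key below 0.0015 m and distance of dish from where it was at the start of the episode below 0.008 m and angle between each of dish, jar, mandrel, pliers's own z axis and vertical below 0.1 rad and linear speed of dish below 0.02 m/s and distance of each of jar, mandrel, pliers from where it was at the start of the episode below 0.015 m); the robot touches nothing.
It fails at once if the bar key is pressed while the scale is off (value of joint bar_key above 0.003 m and value of joint rocker below 0.25 rad).
It fails at once if the round or the square key is pressed (more than 2.5 mm) (value of joint any of round_key, square_key above 0.0025 m).
It fails at once if the robot touches the pan or the dish (contact force between any of the arm, the fingers and pan above 0.5 N or contact force between any of the arm, the fingers and dish above 0.5 N).
It fails at once if the scale or a key is pressed too hard (over 30 N) (contact force between any of the fingers, the arm and scale above 30 N or contact force between any of the fingers, the arm and bar_key_base above 30 N).
It fails at once if the dish (over 8 mm), jar, mandrel or pliers (over 15 mm) is moved, lifted or tipped (distance of dish from where it was at the start of the episode above 0.008 m or distance of any of jar, mandrel, pliers from where it was at the start of the episode above 0.015 m or angle between any of jar, mandrel, pliers's own z axis and vertical above 0.3 rad).
It also fails if it takes over 38 s, if anything falls off the work surface, if the arm or the gripper's body presses on something with over 40 N, if the wrist force passes 120 N, or if a joint passes its speed limit or range.

ROBOT

A 6-joint arm with a two-finger parallel gripper is mounted at the origin on the work surface. World frame = base frame: x ahead of the robot, y to its left, z up, the work surface at z = 0. Lengths are in m, angles in rad, forces in N, time in s.
With the tool pointing down it reaches from about 0.35 to 1 m from the base axis. Payload 7.1 kg.
Tool frame: the origin (TCP) lies midway between the tips of the shut fingers; the grasp point (between the pads) lies 19 mm behind it (arm.tcp_to_grasp is the distance from the TCP to the grasp point, in m); z points along the fingers, y is the line along which they close (so a half turn about z gives the same grasp; the last joint's range is limited). The gripper opens to 85 mm and grips with 20 to 120 N. Pads are 22 mm wide; open, the fingers measure 114 mm over their backs; the gripper's body (76 mm by 85 mm) begins 54 mm behind the grasp point. The pads swing forward as they close: fully open they stand 13 mm farther back than shut.
Start: joints at [1.167, 0.423, 1.63, -0, 1.089, -0.019], TCP at [0.235, 0.579, 0.231] pointing down, gripper open.
Joint ranges: [-3, 3], [-0.9, 2.11], [0.09, 2.58], [-1.31, 4.45], [0.11, 2.69], [-2.54, 2.54]. Speed limits (rad/s): [2.39, 2.39, 3.01, 3.14, 3.14, 3.14].

INTERFACE

Orientations are given as a unit quaternion [w, x, y, z].
In Python, from rig import arm gives the robot as it stands.
- The arm moves only by the tool send_rows, never from a script. Its argument "plan" is a list of rows, each a list of 6 numbers: the shift along the tool's x, y, z in m, then the turn, a rotation vector about the tool's x, y, z in degrees. A call has exactly 10 rows; each row is the pose to reach, as a shift and turn from the pose commanded when the call began, along the tool's axes at that moment; what a row does not reach only later rows make up. A row lasts 1/12 s, in which the tool goes at most 41.7 mm and 7.16 degrees, less where a joint would pass 70% of its speed; a pose out of reach is approached as far as the arm can. A call with a gripper value outside its range is refused whole. "gripper" is the opening, from 0 (shut) to 1 (fully open), set as the call begins (left out, the last holds). The fingers move at their own pace and stop on an object; "squeeze" is the grip in N (left out, the last holds). Time passes only in rows, so rows that repeat a pose let the fingers close, or fill a call up. It gives the time, the measured TCP pose, the force, the opening and the grip force at its end, in the units of the state.
- arm.get_obs(): the state, without advancing time (a new reading comes with each control period).
- arm.get_image(name): name is "scene" or "top" or "wrist"; returns a dict with "img" (420x560x3 uint8, red, green, blue), "fovy" (degrees; the focal length in pixels is half the picture's height over the tangent of half this angle, whatever the lens; pixels are square), "cx", "cy" (the principal point, pixels), "R" (3x3) and "t" (3): a world point X has camera coordinates R X + t. Camera axes: x right, y down, z forward; pixel columns grow to the right and rows downward; lengths in m; the calibration is good to about 2 mm. A picture is of the moment at which its call begins. There is no depth.
- arm.job_done(): hands the job in; it is judged then, once.
The state is a dict: "clock": time; "joints": joint angles; "qd": joint speeds; "joint_torque": joint torques, N m; "position": TCP position; "tool_rot": TCP orientation; "wrist_force": force on the tool from outside, world axes, zero at the start; "moment": the same for the moment, N m; "finger_gap": opening from 0.0 (shut) to 1.0 (fully open); "finger_force": force on a finger pad.
Only numpy, scipy, OpenCV 4.12 (cv2) and the standard library are available. Lean on these libraries where they do the work, as an engineer would, in place of code of your own. Each camera call takes 0.05 s, during which the arm holds its last target. There are 200 camera calls.

## Working session

There is one attempt and no reset: what is moved stays moved. The work goes in short steps, Python scripts to look and compute and a tool call to move; the robot and the scene stay as the last step left them, time stands still between calls to the robot, and variables do not carry over. Pictures are saved under pics/ and viewed, at most 10 in all, crops included, and the job is handed in when it is done.

Besides the shell and the picture viewer there is one more tool, called as name(argument=value, ...) on one line, values as JSON. send_rows: Moves the arm, as the interface text tells. Its arguments: {"type":"object","properties":{"plan":{"type":"array"},"gripper":{"type":"number"},"squeeze":{"type":"number"}},"required":["plan"]}

```bash
mkdir -p pics; python3 - <<'E'
from rig import arm
import cv2,pickle
d={}
for n in("scene","top","wrist"):
    d[n]=arm.get_image(n); cv2.imwrite(f"pics/{n}0.png",d[n]["img"][:,:,::-1])
pickle.dump(d,open("d0.pkl","wb"))
o=arm.get_obs(); print(o["clock"],o["position"],o["tool_rot"],o["finger_gap"])
E
```

```text
0.15 [0.23441989 0.57890415 0.23070354] [-1.19999548e-04  1.91210082e-01  9.81548944e-01 -5.99812106e-04] 1.0007158430035736
```

View pics/top0.png

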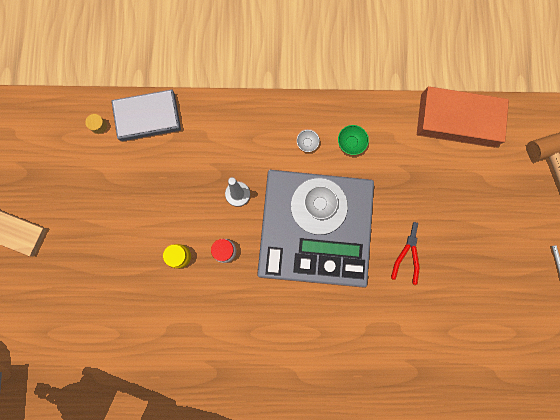

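View pics/scene0.png

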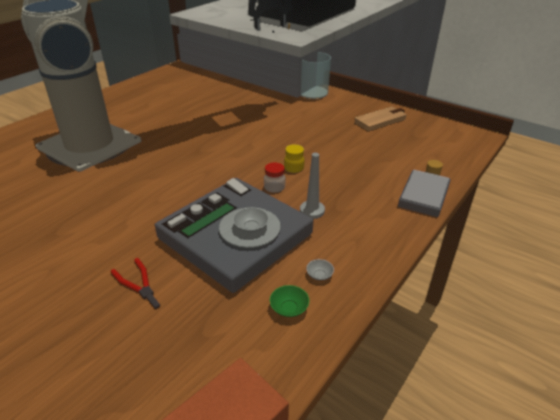

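The top view shows the scale with corners near (268,170), (373,180), (367,286) and (259,276). The white parts that could be confused are the rocker (274,261), square key (305,264), round key (330,266) and bar key (353,268). I choose the tall white plate on the left as the rocker and the rightmost bar as the zero key, and I'll check both in a crop.

```bash
python3 - <<'E'
import cv2,pickle,numpy as np
d=pickle.load(open("d0.pkl","rb"))["top"]
im=d["img"]; c=im[160:300,250:385,::-1]
cv2.imwrite("pics/crop0.png",cv2.resize(c,None,fx=4,fy=4,interpolation=cv2.INTER_CUBIC))
R,t=np.array(d["R"]),np.array(d["t"]); f=210/np.tan(np.radians(d["fovy"])/2)
def w(u,v,z):
    r=R.T@np.array([(u-d["cx"])/f,(v-d["cy"])/f,1]); o=-R.T@t
    return o+r*(z-o[2])/r[2]
m=(im.min(2)>200).astype(np.uint8)
n,l,s,ce=cv2.connectedComponentsWithStats(m[240:285,255:370])
print("f",f,"mm/px",np.linalg.norm(w(300,200,.05)-w(301,200,.05))*1e3)
for i in range(1,n):
    if s[i,4]>15:
        u,v=ce[i]+[255,240]; print(s[i],u,v,w(u+0,v+0,.062).round(4))
# scale-top corners by the grey mask
g=((abs(im.astype(int).max(2)-im.astype(int).min(2))<25)&(im.max(2)<140)).astype(np.uint8)
g[:, :250]=0;g[:,385:]=0;g[:160]=0;g[300:]=0
k=max(cv2.findContours(g,0,1)[0],key=cv2.contourArea); print(cv2.minAreaRect(k),cv2.contourArea(k))
print(cv2.approxPolyDP(cv2.convexHull(k),4,True).reshape(-1,2))
E
```

```text
f 435.11647142388045 mm/px 2.304233044609887
[ 13   9  12  24 225] 273.7422222222222 260.56 [0.5479 0.0375 0.062 ]
[45 19 10 10 85] 304.94117647058823 263.54117647058825 [ 0.5414 -0.0321  0.062 ]
[69 21 11 11 93] 329.44086021505376 265.73118279569894 [ 0.5366 -0.0868  0.062 ]
[91 25 17  7 97] 353.9896907216495 268.11340206185565 [ 0.5314 -0.1418  0.062 ]
((329.70904541015625, 258.2008361816406), (71.70429992675781, 35.942691802978516), 5.19442892074585) 2242.5
[[299 238]
 [361 243]
 [363 279]
 [293 272]]
```

View pics/crop0.png

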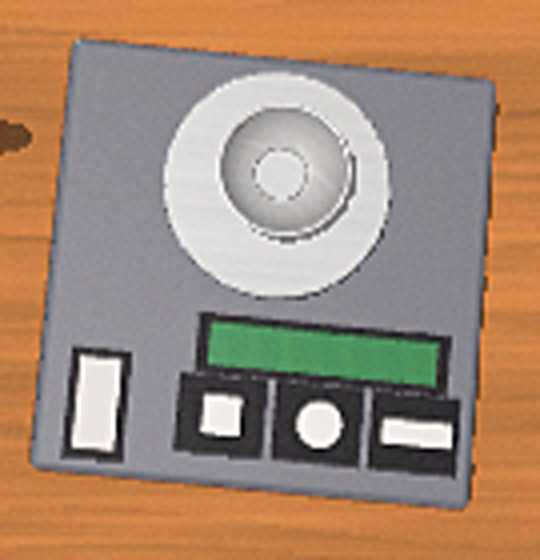

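The crop confirms it: rocker on the left, then the square, round and bar keys. The scale is yawed by about -0.092 rad. First I approach above the rocker's raised end with the fingers shut.

send_rows(plan=[[-0.03, -0.025, 0, 0, 0, -2], [-0.06, -0.05, 0, 0, 0, -4], [-0.09, -0.075, 0, 0, 0, -6], [-0.12, -0.1, 0, 0, 0, -8], [-0.15, -0.125, 0, 0, 0, -10], [-0.18, -0.15, 0, 0, 0, -12], [-0.21, -0.175, 0, 0, 0, -14], [-0.24, -0.2, 0, 0, 0, -16.7], [-0.27, -0.224, 0, 0, 0, -16.7], [-0.3, -0.249, 0, 0, 0, -16.7]], gripper=0, squeeze=20)

```text
clock: 0.98
position: [0.4196, 0.2342, 0.2313]
tool_rot: [0.0, 0.046, 0.999, 0.0]
wrist_force: [0.4, 0.1, 0.3]
finger_gap: -0.001
finger_force: 0.0
```

```bash
cat > go.py <<'E'
from rig import arm
import sys,numpy as np
from scipy.spatial.transform import Rotation as Ro
def tell(*g):
    o=arm.get_obs(); q=o["tool_rot"]; R=Ro.from_quat([q[1],q[2],q[3],q[0]])
    yaw=-0.0917; T=Ro.from_matrix(np.array([[-np.cos(yaw),-np.sin(yaw),0],[-np.sin(yaw),np.cos(yaw),0],[0,0,-1]]).T.T)
    print(round(o["clock"],2),o["position"].round(4),"F",np.round(o["wrist_force"],1),"gap",round(o["finger_gap"],3))
    print("shift",R.inv().apply(np.array(g)-o["position"]).round(4),"turn",(R.inv()*T).as_rotvec(degrees=True).round(2))
tell(*map(float,sys.argv[1:]))
E
python3 go.py 0.525 0.0396 0.11
```

```text
0.98 [0.4196 0.2342 0.2313] F [0.4 0.1 0.3] gap -0.001
shift [-0.1229 -0.184   0.1213] turn [ 0.01  0.01 -0.07]
```

send_rows(plan=[[-0.02, -0.03, 0, 0, 0, 0], [-0.041, -0.061, 0, 0, 0, 0], [-0.062, -0.092, 0, 0, 0, 0], [-0.082, -0.123, 0, 0, 0, 0], [-0.103, -0.154, 0.02, 0, 0, 0], [-0.123, -0.184, 0.05, 0, 0, 0], [-0.123, -0.184, 0.085, 0, 0, 0], [-0.123, -0.184, 0.115, 0, 0, 0], [-0.123, -0.184, 0.121, 0, 0, 0], [-0.123, -0.184, 0.121, 0, 0, 0]])

```text
clock: 1.82
position: [0.5227, 0.041, 0.1084]
tool_rot: [-0.003, 0.047, 0.999, -0.0]
wrist_force: [0.2, 0.2, 0.2]
finger_gap: 0.0
finger_force: 0.0
```

```bash
python3 go.py 0.525 0.0396 0.067; python3 - <<'E'
from rig import arm
import cv2,numpy as np
a=arm.get_image("wrist");b=arm.get_image("top")
cv2.imwrite("pics/w1.png",np.hstack([a["img"][:,:,::-1][::1,::1][:, :400],cv2.resize(b["img"][200:300,250:345,::-1],(399,420))]))
E
```

```text
1.82 [0.5227 0.041  0.1084] F [0.2 0.2 0.2] gap 0.0
shift [-0.0027 -0.0011  0.0414] turn [-0.04 -0.3  -0.12]
```

View pics/w1.png

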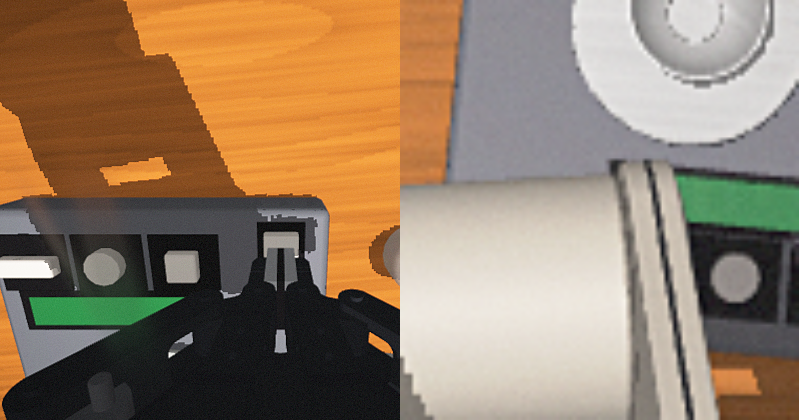

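The tips hang centred over the white rocker's front end: in the wrist view the rocker is at about (281,240) and the bar key at about (30,266). I press down slowly.

send_rows(plan=[[0, 0, 0.012, 0, 0, 0], [0, 0, 0.024, 0, 0, 0], [0, 0, 0.034, 0, 0, 0], [0, 0, 0.04, 0, 0, 0], [0, 0, 0.043, 0, 0, 0], [0, 0, 0.045, 0, 0, 0], [0, 0, 0.047, 0, 0, 0], [0, 0, 0.049, 0, 0, 0], [0, 0, 0.05, 0, 0, 0], [0, 0, 0.05, 0, 0, 0]])

```text
clock: 2.75
position: [0.5244, 0.0412, 0.0603]
tool_rot: [-0.0, 0.047, 0.999, -0.0]
wrist_force: [-0.2, 0.1, 0.1]
finger_gap: 0.002
finger_force: 0.0
```

```bash
python3 go.py 0.525 0.0396 0.056
```

```text
2.75 [0.5244 0.0412 0.0603] F [-0.2  0.1  0.1] gap 0.002
shift [-0.0007 -0.0016  0.0043] turn [-0.   -0.01 -0.09]
```

send_rows(plan=[[0, 0, 0.0005, 0, 0, 0], [0, 0, 0.001, 0, 0, 0], [0, 0, 0.0015, 0, 0, 0], [0, 0, 0.002, 0, 0, 0], [0, 0, 0.0025, 0, 0, 0], [0, 0, 0.003, 0, 0, 0], [0, 0, 0.0035, 0, 0, 0], [0, 0, 0.004, 0, 0, 0], [0, 0, 0.0045, 0, 0, 0], [0, 0, 0.005, 0, 0, 0]])

```text
clock: 3.58
position: [0.5243, 0.0412, 0.0553]
tool_rot: [-0.0, 0.047, 0.999, -0.0]
wrist_force: [-4.4, -0.1, 8.7]
finger_gap: 0.002
finger_force: 4.6
```

```bash
python3 go.py 0.525 0.0396 0.056;  python3 - <<'E'
from rig import arm
import cv2
a=arm.get_image("wrist")["img"][200:320,220:360,::-1]
cv2.imwrite("pics/w2.png",cv2.resize(a,None,fx=4,fy=4,interpolation=cv2.INTER_CUBIC))
E
```

```text
3.58 [0.5243 0.0412 0.0553] F [-4.4 -0.1  8.7] gap 0.002
shift [-0.0008 -0.0016 -0.0007] turn [-0.   -0.02 -0.09]
```

View pics/w2.png

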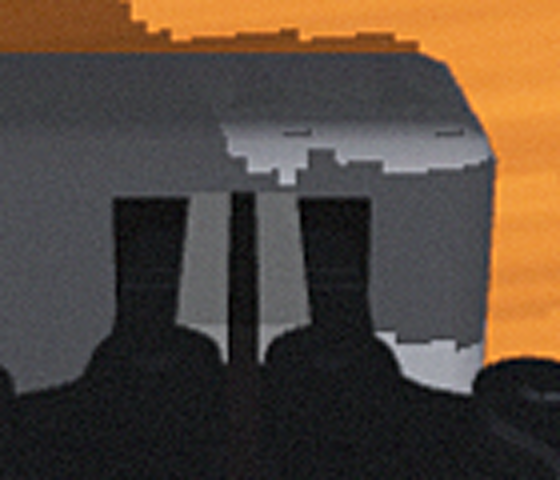

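Force has risen to 8.7 N, above the rocker's friction, so it should be at its stop. I lift off and look.

send_rows(plan=[[0, 0, -0.005, 0, 0, 0], [0, 0, -0.02, 0, 0, 0], [0, 0, -0.035, 0, 0, 0], [0, 0, -0.05, 0, 0, 0], [0, -0.03, -0.05, 0, 0, 0], [0, -0.06, -0.05, 0, 0, 0], [0, -0.09, -0.05, 0, 0, 0], [0, -0.12, -0.05, 0, 0, 0], [0, -0.13, -0.05, 0, 0, 0], [0, -0.13, -0.05, 0, 0, 0]])

```text
clock: 4.47
position: [0.5128, -0.0903, 0.1056]
tool_rot: [0.001, 0.048, 0.999, -0.0]
wrist_force: [0.5, 1.3, -1.3]
finger_gap: -0.0
finger_force: 0.0
```

```bash
python3 go.py 0.5314 -0.1418 0.075; python3 - <<'E'
from rig import arm
import cv2,pickle,numpy as np
d=pickle.load(open("d0.pkl","rb"))["scene"]["img"]
w=arm.get_image("wrist")["img"];s=arm.get_image("scene")["img"]
f=lambda i:cv2.resize(i[170:220,210:277],(400,300),interpolation=cv2.INTER_CUBIC)
cv2.imwrite("pics/w3.png",np.vstack([np.hstack([f(d),f(s)]),np.pad(cv2.resize(w,(400,300)),((0,0),(0,400),(0,0)))])[:,:,::-1])
E
```

```text
4.47 [ 0.5128 -0.0903  0.1056] F [ 0.5  1.3 -1.3] gap -0.0
shift [-0.0235 -0.0495  0.0307] turn [-0.02  0.08 -0.28]
```

View pics/w3.png

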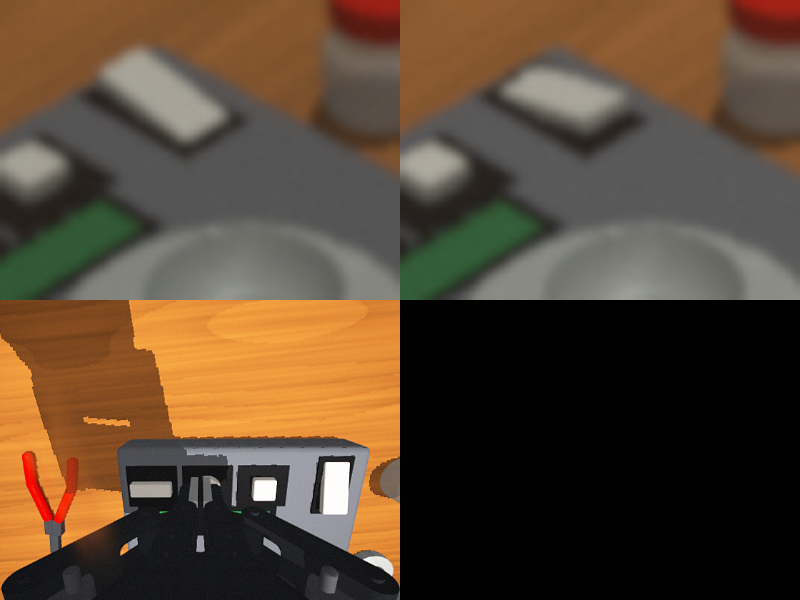

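The rocker's near end is now down: in the scene crop its far end is raised compared with the earlier view. Next is the bar key.

send_rows(plan=[[-0.01, -0.02, 0, 0, 0, 0], [-0.02, -0.04, 0, 0, 0, 0], [-0.0235, -0.0495, 0, 0, 0, 0], [-0.0235, -0.0495, 0.01, 0, 0, 0], [-0.0235, -0.0495, 0.02, 0, 0, 0], [-0.0235, -0.0495, 0.03, 0, 0, 0], [-0.0235, -0.0495, 0.035, 0, 0, 0], [-0.0235, -0.0495, 0.038, 0, 0, 0], [-0.0235, -0.0495, 0.038, 0, 0, 0], [-0.0235, -0.0495, 0.038, 0, 0, 0]])

```text
clock: 5.4
position: [0.531, -0.1393, 0.0671]
tool_rot: [-0.0, 0.046, 0.999, 0.0]
wrist_force: [0.2, 0.4, 0.2]
finger_gap: -0.001
finger_force: 0.0
```

```bash
python3 go.py 0.5314 -0.1418 0.056
```

```text
5.4 [ 0.531  -0.1393  0.0671] F [0.2 0.4 0.2] gap -0.001
shift [-0.0006 -0.0025  0.0111] turn [ 0.01 -0.03 -0.07]
```

send_rows(plan=[[0, -0.002, 0.003, 0, 0, 0], [0, -0.002, 0.005, 0, 0, 0], [0, -0.002, 0.006, 0, 0, 0], [0, -0.002, 0.007, 0, 0, 0], [0, -0.002, 0.008, 0, 0, 0], [0, -0.002, 0.009, 0, 0, 0], [0, -0.002, 0.01, 0, 0, 0], [0, -0.002, 0.0105, 0, 0, 0], [0, -0.002, 0.011, 0, 0, 0], [0, -0.002, 0.011, 0, 0, 0]])

```text
clock: 6.23
position: [0.5312, -0.1419, 0.0565]
tool_rot: [0.0, 0.047, 0.999, -0.0]
wrist_force: [-0.7, -2.1, 5.6]
finger_gap: 0.002
finger_force: 2.4
```

```bash
python3 go.py 0.5314 -0.1418 0.056
```

```text
6.23 [ 0.5312 -0.1419  0.0565] F [-0.7 -2.1  5.6] gap 0.002
shift [-0.0002  0.0001  0.0005] turn [-0.01  0.03 -0.09]
```

5.6 N is about the spring force at the bottom. I go slightly further so it is right down, then hold.

send_rows(plan=[[0, 0, 0.0003, 0, 0, 0], [0, 0, 0.0006, 0, 0, 0], [0, 0, 0.0009, 0, 0, 0], [0, 0, 0.0012, 0, 0, 0], [0, 0, 0.0012, 0, 0, 0], [0, 0, 0.0012, 0, 0, 0], [0, 0, 0.0012, 0, 0, 0], [0, 0, 0.0012, 0, 0, 0], [0, 0, 0.0012, 0, 0, 0], [0, 0, 0.0012, 0, 0, 0]])

```text
clock: 7.07
position: [0.5312, -0.1418, 0.0559]
tool_rot: [0.0, 0.047, 0.999, -0.0]
wrist_force: [-1.7, -1.7, 12.1]
finger_gap: -0.001
finger_force: 6.2
```

send_rows(plan=[[0, 0, -0.003, 0, 0, 0], [0, 0, -0.008, 0, 0, 0], [0, 0, -0.02, 0, 0, 0], [0, 0, -0.04, 0, 0, 0], [0, 0, -0.07, 0, 0, 0], [0, 0, -0.1, 0, 0, 0], [0.03, 0, -0.12, 0, 0, 0], [0.06, 0, -0.13, 0, 0, 0], [0.08, 0, -0.13, 0, 0, 0], [0.08, 0, -0.13, 0, 0, 0]])

```text
clock: 7.9
position: [0.447, -0.1331, 0.1857]
tool_rot: [-0.001, 0.047, 0.999, 0.0]
wrist_force: [0.3, 0.1, -0.9]
finger_gap: -0.0
finger_force: 0.0
```

```bash
python3 - <<'E'
from rig import arm
import cv2,numpy as np
s=arm.get_image("scene")["img"];t=arm.get_image("wrist")["img"]
a=cv2.resize(s[160:250,150:270],(400,300),interpolation=cv2.INTER_CUBIC)
cv2.imwrite("pics/w4.png",np.hstack([a,cv2.resize(t,(400,300))])[:,:,::-1])
E
```

```text
(no output)
```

View pics/w4.png

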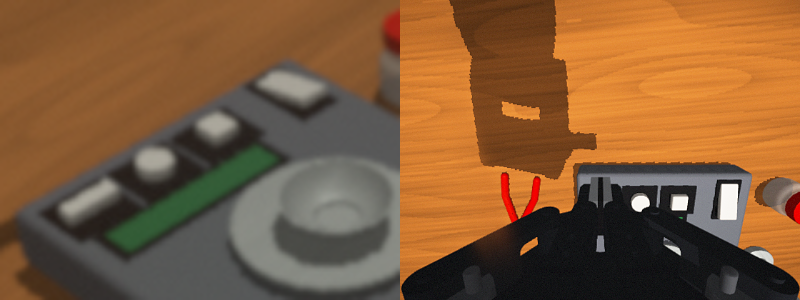

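The rocker is still on, all three keys are up, the dish hasn't moved and the hand is clear.

```bash
python3 -c "
from rig import arm
print(arm.job_done())"
```

```text
the job is handed in; nothing more can be done
None
```

I pressed the rocker on, then pressed the bar key right down (12 N) and let it come back up, withdrew the hand and handed the job in. The final pictures show the rocker still on and all three keys up, but the hand-in gave no verdict.

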